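# Line up the check masses on the staging rail

## Task

The force test needs its four steel check masses staged in order of size: stand them on the black pads of the aluminium rail, one upright in the middle of each pad, the largest on the pad next to the upright end stop and each one after it smaller, so that the smallest is farthest from the stop. Do not knock any of the masses over, and leave them standing still.

Things in the scene. Friction and masses are not known exactly. Their poses are not given: they have to be found in the camera images.
- mass_a: The largest of four bare-steel check masses, loose, about 500 g (may differ by a fifth): an upright plain cylinder 38 mm in diameter and 56 mm high, topped by a neck 14 mm in diameter and 8 mm high and a lifting knob 24 mm in diameter and 16 mm high; 80 mm high in all. Stands on the bench on the robot's side of the rail. Origin: centre of its underside; z up its axis.
- mass_b: The second largest of four bare-steel check masses, loose, about 200 g (may differ by a fifth): an upright plain cylinder 28 mm in diameter and 42 mm high, topped by a neck 12 mm in diameter and 6 mm high and a lifting knob 18 mm in diameter and 13 mm high; 61 mm high in all. Stands on the bench on the robot's side of the rail. Origin: centre of its underside; z up its axis.
- mass_c: The second smallest of four bare-steel check masses, loose, about 100 g (may differ by a fifth): an upright plain cylinder 22 mm in diameter and 33 mm high, topped by a neck 10 mm in diameter and 4 mm high and a lifting knob 15 mm in diameter and 10 mm high; 47 mm high in all. Stands on the bench on the robot's side of the rail. Origin: centre of its underside; z up its axis.
- mass_d: The smallest of four bare-steel check masses, loose, about 50 g (may differ by a fifth): an upright plain cylinder 18 mm in diameter and 23 mm high, topped by a neck 8 mm in diameter and 3 mm high and a lifting knob 11 mm in diameter and 7 mm high; 33 mm high in all. Stands on the bench on the robot's side of the rail. Origin: centre of its underside; z up its axis.
- pad1: Fixed round black rubber pad, 50 mm across, 4 mm thick, the first, at the rail's -y end, on top of the aluminium rail. The rail: a fixed flat bar on the bench, 60 mm wide, 430 long, 15 high; the pads lie on its middle line, 67 to 83 mm apart. Origin: centre of its underside, 15 mm above the bench (its top: 19 mm); y along the rail, x across, z up.
- pad2: Fixed round black rubber pad, 50 mm across, 4 mm thick, the second from the rail's -y end, on top of the aluminium rail. Like the other three. Origin: centre of its underside, 15 mm above the bench (its top: 19 mm); y along the rail, x across, z up.
- pad3: Fixed round black rubber pad, 50 mm across, 4 mm thick, the third from the rail's -y end, on top of the aluminium rail. Like the other three. Origin: centre of its underside, 15 mm above the bench (its top: 19 mm); y along the rail, x across, z up.
- pad4: Fixed round black rubber pad, 50 mm across, 4 mm thick, the last, at the rail's +y end, on top of the aluminium rail. Not wanted, loose among the masses: a dark steel ring (40 mm across, 14 high), a brass hex plug (40 mm across, 24 high). Origin: centre of its underside, 15 mm above the bench (its top: 19 mm); y along the rail, x across, z up.
- stop: Upright end stop: a fixed black plate 50 mm wide across the rail, 12 mm thick, 45 mm high, on the rail's top about 82 mm beyond the outermost pad, at either end of the rail (it varies). The other end has only a flat grey cap of the same outline, 4 mm high. Origin: centre of its underside, 15 mm above the bench; y along the rail, z up.

How it is judged (in metres and radians):
At the end, for the whole second after the job is handed in: Counting from the pad next to the end stop, the pads carry the masses in order of falling size, each with its axis within 13 mm of its pad's centre, its foot resting on the pad, upright within 0.1 rad and at rest (under 0.02 m/s) (((horizontal distance between stop and pad1 below 0.12 m and horizontal distance between mass_a and pad1 below 0.013 m and z of mass_a in the frame of pad1 between 0 and 0.009 m and horizontal distance between mass_b and pad2 below 0.013 m and z of mass_b in the frame of pad2 between 0 and 0.009 m and horizontal distance between mass_c and pad3 below 0.013 m and z of mass_c in the frame of pad3 between 0 and 0.009 m and horizontal distance between mass_d and pad4 below 0.013 m and z of mass_d in the frame of pad4 between 0 and 0.009 m) or (horizontal distance between stop and pad4 below 0.12 m and horizontal distance between mass_a and pad4 below 0.013 m and z of mass_a in the frame of pad4 between 0 and 0.009 m and horizontal distance between mass_b and pad3 below 0.013 m and z of mass_b in the frame of pad3 between 0 and 0.009 m and horizontal distance between mass_c and pad2 below 0.013 m and z of mass_c in the frame of pad2 between 0 and 0.009 m and horizontal distance between mass_d and pad1 below 0.013 m and z of mass_d in the frame of pad1 between 0 and 0.009 m)) and angle between each of mass_a, mass_b, mass_c, mass_d's own z axis and vertical below 0.1 rad and linear speed of each of mass_a, mass_b, mass_c, mass_d below 0.02 m/s); the robot touches nothing.
It fails at once if the largest mass is knocked over (leans by more than 0.7 rad) (angle between mass_a's own z axis and vertical above 0.7 rad).
It fails at once if the second largest mass is knocked over (leans by more than 0.7 rad) (angle between mass_b's own z axis and vertical above 0.7 rad).
It fails at once if the second smallest mass is knocked over (leans by more than 0.7 rad) (angle between mass_c's own z axis and vertical above 0.7 rad).
It fails at once if the smallest mass is knocked over (leans by more than 0.7 rad) (angle between mass_d's own z axis and vertical above 0.7 rad).
It also fails if it takes over 120 s, if anything falls off the work surface, if the arm or the gripper's body presses on something with over 40 N, if the wrist force passes 120 N, or if a joint passes its speed limit or range.

## Robot

A 6-joint arm with a two-finger parallel gripper is mounted at the origin on the work surface. World frame = base frame: x ahead of the robot, y to its left, z up, the work surface at z = 0. Lengths are in mm, angles in rad, forces in N, time in s.
With the tool pointing down it reaches from about 300 to 775 mm from the base axis. Payload 14.6 kg.
Tool frame: the origin (TCP) lies at the very end of the fingers, on their centre line; the grasp point (between the pads) lies 19 mm behind it; z points along the fingers, y is the line along which they close (so a half turn about z gives the same grasp; the last joint's range is limited). The gripper opens to 94 mm and grips with 3 to 60 N. Pads are 16 mm wide; open, the fingers measure 119 mm over their backs; the gripper's body (75 mm by 177 mm) begins 78 mm behind the grasp point.
Start: joints at [-1.193, 0.3, 1.521, -0, 1.321, -0.067], TCP at [236.644, -496.476, 205.446] pointing down, gripper open.
Joint ranges: [-3.03, 3.03], [-0.79, 2.21], [0.23, 2.52], [-1.04, 4.18], [0, 3.07], [-2.55, 2.55]. Speed limits (rad/s): [2.22, 2.22, 2.57, 3.14, 3.14, 3.14].

## Interface

Orientations are given as [roll, pitch, yaw] about the fixed x, y, z axes, in that order (R = Rz(yaw) Ry(pitch) Rx(roll)).
In Python, from cell import manip, eyes, ticket gives the robot as it stands. The module is installed in compiled form; this text tells all that it offers.
- The arm moves only by the tool arm_command, never from a script. Its argument "plan" is a list of rows, each a list of 5 numbers: the opening, from -1 (shut) to 1 (fully open), then the shift along the tool's x, y, z in m, then the turn about the tool's z in rad. In form: [[jaw, dx, dy, dz, roll], ...]. A call has 1 to 20 rows; each row shifts and turns the commanded pose from where the row before left it, along the tool's axes as they then stand; what a row does not reach is not made up. A row lasts 1/8 s, in which the tool goes at most 62.5 mm and 10.7 degrees, less where a joint would pass 70% of its speed; a pose out of reach is approached as far as the arm can. A call is refused whole if a number of a shift passes 0.0625 or a number of a turn 0.188, either way. A call with a gripper value outside its range is refused whole. The fingers move at their own pace and stop on an object; "newtons" is the grip in N (left out, the last holds). Time passes only in rows, so rows that do not move let the fingers close. It gives the time, the measured TCP pose, the force, the opening and the grip force at its end, in the units of the state.
- manip.read_state(): the state, without advancing time (a new reading comes with each control period).
- eyes.camera(name): name is "scene" or "top" or "wrist"; returns a dict with "img" (420x560x3 uint8, blue, green, red), "z_map" (420x560 float32, mm along the optical axis (not along the pixel's ray), 0 where there is no reading), "fx", "fy", "cx", "cy" (pixels), "dist" ([k1, k2, p1, p2, k3] as OpenCV has them; the pictures are not rectified), "eye" and "orientation" of the camera in the world. Camera axes: x right, y down, z forward; pixel columns grow to the right and rows downward; lengths in mm; the calibration is good to about 2 mm. A picture is of the moment at which its call begins.
- ticket.sign_off(): hands the job in; it is judged then, once.
The state is a dict: "clock": time; "joints": joint angles; "qd": joint speeds; "effort": joint torques, N m; "eef_pos": TCP position; "eef_rot": TCP orientation; "wrist_force": force on the tool from outside, world axes, zero at the start; "moment": the same for the moment, N m; "finger_gap": finger opening in mm; "finger_force": force on a finger pad.
Only numpy, scipy, OpenCV 4.12 (cv2) and the standard library are available. Lean on these libraries where they do the work, as an engineer would, in place of code of your own. Each camera call takes 0.05 s, during which the arm holds its last target. There are 200 camera calls.

## Working session

There is one attempt and no reset: what is moved stays moved. The work goes in short steps, Python scripts to look and compute and a tool call to move; the robot and the scene stay as the last step left them, time stands still between calls to the robot, and variables do not carry over. Pictures are saved under pics/ and viewed, at most 14 in all, crops included, and the job is handed in when it is done.

Besides the shell and the picture viewer there is one more tool, called after ">>>" as name(argument=value, ...) on one line, values as JSON. arm_command: Moves the arm, as the interface text tells. Its arguments: {"type":"object","properties":{"plan":{"type":"array"},"newtons":{"type":"number"}},"required":["plan"]}

```bash
mkdir -p pics; cat > h.py <<'E'
import numpy as np, cv2
from cell import manip, eyes, ticket
def Rm(o):
    o=np.array(o,float)
    if o.shape==(3,3): return o
    if o.size==4: print("quat",o)
    from scipy.spatial.transform import Rotation as R
    return R.from_euler('xyz',o).as_matrix()
def K(c): return np.array([[c['fx'],0,c['cx']],[0,c['fy'],c['cy']],[0,0,1.]])
def ray(c,uv):
    p=cv2.undistortPoints(np.array(uv,float).reshape(-1,1,2),K(c),np.array(c['dist'],float)).reshape(-1,2)
    return np.c_[p,np.ones(len(p))]@Rm(c['orientation']).T
def onz(c,uv,z):
    d=ray(c,uv); e=np.array(c['eye'],float); return e+d*((z-e[2])/d[:,2])[:,None]
def world(c):
    h,w=c['z_map'].shape; v,u=np.mgrid[:h,:w]
    d=ray(c,np.c_[u.ravel(),v.ravel()]); return (np.array(c['eye'])+d*c['z_map'].reshape(-1,1)).reshape(h,w,3)
E
python3 - <<'E'
from h import *
for n in('top','scene'):
    c=eyes.camera(n); cv2.imwrite(f'pics/{n}0.png',c['img']); print(n,c['eye'],c['orientation'],c['fx'],c['dist'],(c['z_map']>0).mean())
print(manip.read_state())
E
```

```text
top [412.48668174  23.53995632 941.47102028] [-2.99388861 -0.03707387 -1.56067229] 378.95474006237885 [-0.07666109  0.          0.          0.          0.        ] 0.995969387755102
scene [1024.26982895 -542.9258954   521.46103712] [-2.14878532 -0.01016097  0.74468286] 438.4091731757456 [-0.14150736  0.          0.          0.          0.        ] 0.9956505102040817
{'clock': 0.1, 'joints': array([-1.19260208e+00,  3.00410991e-01,  1.52150607e+00,  2.35428525e-05,
        1.32069689e+00, -6.65901845e-02]), 'qd': array([-1.05899897e-03, -5.08408343e-04, -3.19906943e-03, -1.15868440e-03,
       -2.74982019e-04,  5.54342947e-05]), 'effort': array([ 1.59282823e-03, -5.32639575e+01, -3.53286088e+01,  7.09665706e-02,
        2.34897877e-02, -7.62841250e-05]), 'eef_pos': array([ 236.56772868, -496.26950506,  204.95103003]), 'eef_rot': array([-3.14057514e+00, -9.07120991e-05,  4.44778544e-01]), 'wrist_force': array([ 0.33798691,  0.05508027, -0.20197072]), 'moment': array([ 0.01579951, -0.03724229,  0.00992812]), 'finger_force': 0.0, 'finger_gap': 93.8661928632306}
```

View pics/top0.png

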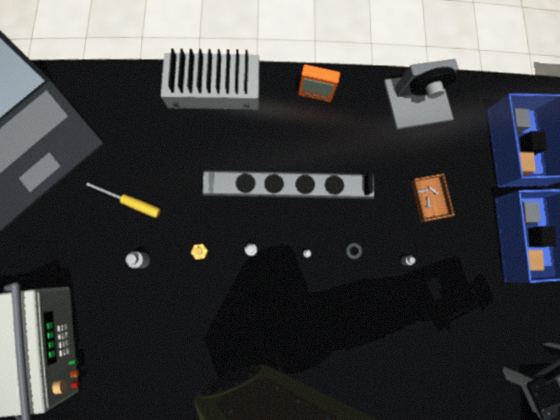

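View pics/scene0.png

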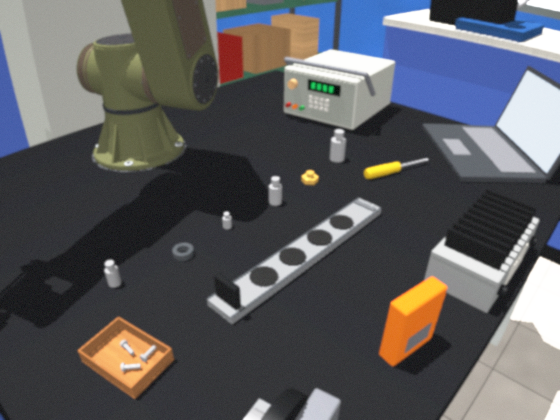

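The top view shows the stop at the rail's right end (-y), near (369,184). The pads are at about (335,185), (306,184), (274,184) and (245,184). The masses look like a (137,260), b (251,250), d (307,253) and c (408,260). The plug is at (199,251) and the ring at (354,250).

```bash
cat > m.py <<'E'
from h import *
def pads(c):
    g=cv2.cvtColor(c['img'],cv2.COLOR_BGR2GRAY); W=world(c); out=[]
    m=((g<70)*255).astype(np.uint8)
    cs,_=cv2.findContours(m,cv2.RETR_LIST,cv2.CHAIN_APPROX_NONE)
    for k in cs:
        if len(k)<25 or len(k)>300: continue
        P=onz(c,k.reshape(-1,2),19); 
        (x,y),(a,b),_=cv2.fitEllipse(P[:,:2].astype(np.float32))
        if 40<a<56 and 42<b<60: out.append((round(y,1),round(x,1),round(a,1),round(b,1)))
    return sorted(out)
def blobs(c,lo=10,hi=110,box=(300,560,-420,420)):
    W=world(c); m=((W[...,2]>lo)&(W[...,2]<hi)&(W[...,0]>box[0])&(W[...,0]<box[1])&(W[...,1]>box[2])&(W[...,1]<box[3])&(c['z_map']>0)).astype(np.uint8)
    n,l,s,ce=cv2.connectedComponentsWithStats(m); r=[]
    for i in range(1,n):
        if s[i,4]<15: continue
        p=W[l==i]; zt=np.percentile(p[:,2],95); t=p[p[:,2]>zt-5]
        r.append((ce[i].round(1),s[i,4],'ztop',zt.round(1),'topc',((t.min(0)+t.max(0))/2)[:2].round(1),'all',((p.min(0)+p.max(0))/2)[:2].round(1)))
    return r
E
python3 - <<'E'
from m import *
for n in('top','scene'):
    c=eyes.camera(n); print(n); print(pads(c)); [print(*b) for b in blobs(c)]
E
```

```text
top
[(-144.5, 626.7, 44.3, 45.4), (-71.0, 626.7, 43.5, 44.9), (7.0, 627.1, 43.3, 45.0), (77.8, 627.1, 43.4, 45.3), (185.6, 455.5, 42.7, 43.6), (338.6, 431.7, 41.8, 56.5)]
[149.3 210.8] 136 ztop 26.5 topc [551.6 316.3] all [549.9 319.6]
[428.1 217.2] 59 ztop 26.3 topc [ 549.3 -394.1] all [ 548.8 -393.8]
[353.6 250.4] 140 ztop 16.4 topc [ 462.2 -192.8] all [ 462.2 -192.9]
[199.  251.3] 141 ztop 25.2 topc [455.8 185.3] all [456.4 187.4]
[250.5 249.2] 113 ztop 61.9 topc [461.6  60.3] all [460.6  60. ]
[306.4 253. ] 45 ztop 33.6 topc [455.2 -75.3] all [454.5 -75.4]
[136.9 259.7] 302 ztop 80.4 topc [431.5 328.7] all [432.6 326.8]
[408.3 260.1] 95 ztop 47.7 topc [ 438.7 -326.3] all [ 439.3 -325.2]
scene
[(-200.1, 472.6, 42.2, 55.8)]
[337.7 145. ] 340 ztop 78.3 topc [435.8 326.1] all [435.5 327.1]
[368.9 170.3] 60 ztop 26.4 topc [551.7 306.7] all [550.7 305.3]
[309.9 175.6] 116 ztop 24.2 topc [458.2 187.1] all [457.2 187.7]
[275.1 189.4] 274 ztop 60.7 topc [463.1  58.1] all [464.4  59.4]
[226.6 218.6] 95 ztop 32.7 topc [456.7 -76.7] all [457.6 -77.3]
[182.4 249.7] 181 ztop 14.4 topc [ 465.8 -194.4] all [ 465.8 -194.4]
[111.7 271.7] 252 ztop 46.9 topc [ 439.7 -327.9] all [ 441.9 -327.3]
[110.3 328.8] 287 ztop 25.0 topc [ 550.2 -394.8] all [ 550.2 -395. ]
```

>>> arm_command(plan=[[1,0,0,0,-0.161],[1,0,0,0,-0.161],[1,0,0,0,-0.161],[1,0,0,0,-0.161],[1,0,0,0,-0.161],[1,0,0,0,-0.161],[1,0,0,0,-0.16],[1,0.024,0.029,0,0],[1,0.024,0.029,0,0],[1,0.024,0.029,0,0],[1,0.024,0.029,0,0],[1,0.024,0.029,0,0],[1,0.024,0.029,0,0],[1,0.025,0.029,0,0],[1,0,0,0,0],[1,0,0,0,0]], newtons=20)

```text
clock: 2.2
eef_pos: [439.2, -327.8, 205.3]
eef_rot: [-3.141, -0.0, 1.571]
wrist_force: [-0.4, -0.3, -0.3]
finger_gap: 93.9
finger_force: 0.0
```

```bash
python3 - <<'E'
from m import *
c=eyes.camera('wrist'); cv2.imwrite('pics/w1.png',c['img']); print(c['eye'],c['orientation'])
[print(*b) for b in blobs(c)]
E
```

```text
[ 439.99527486 -245.71786034  383.86941097] [ 2.86104195e+00  6.59266992e-05 -7.98381776e-04]
[307.   59.6] 858 ztop 14.6 topc [ 463.8 -192. ] all [ 463.8 -192. ]
[284.1 189.9] 381 ztop 47.2 topc [ 440.1 -325.3] all [ 440.3 -324.6]
[377.3 231.1] 206 ztop 25.1 topc [ 549.4 -378.8] all [ 549.3 -380.3]
```

View pics/w1.png

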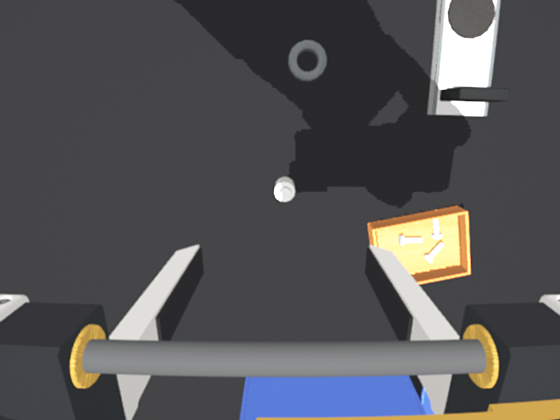

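The wrist view shows mass c at (284,190), between the finger lanes, with the ring at (307,60) and clear of the path. I'll descend and grip c.

>>> arm_command(plan=[[1,0.001,0.0005,0.03,0],[1,0,0,0.03,0],[1,0,0,0.03,0],[1,0,0,0.03,0],[1,0,0,0.03,0],[1,0,0,0.025,0],[1,0,0,0.015,0],[1,0,0,0.01,0],[1,0,0,0,0],[-1,0,0,0,0],[-1,0,0,0,0],[-1,0,0,0,0],[-1,0,0,0,0],[-1,0,0,0,0],[-1,0,0,0,0],[-1,0,0,0,0],[-1,0,0,0,0],[-1,0,0,0,0]], newtons=20)

```text
clock: 4.5
eef_pos: [440.2, -326.5, 5.4]
eef_rot: [3.142, 0.0, 1.571]
wrist_force: [0.8, 0.7, 0.4]
finger_gap: 21.5
finger_force: 20.0
```

>>> arm_command(plan=[[-1,0,0,-0.005,0],[-1,0,0,-0.02,0],[-1,0,0,-0.03,0],[-1,0,0,-0.03,0],[-1,0,0,-0.03,0],[-1,0,0,-0.02,0],[-1,0.0235,0.0135,0,0],[-1,0.03,0.017,0,0],[-1,0.03,0.017,0,0],[-1,0.03,0.017,0,0],[-1,0.03,0.017,0,0],[-1,0.03,0.017,0,0],[-1,0.03,0.017,0,0],[-1,0.03,0.017,0,0],[-1,0.03,0.017,0,0],[-1,0.03,0.017,0,0],[-1,0.025,0.013,0,0],[-1,0.015,0.0075,0,0],[-1,0,0,0,0],[-1,0,0,0,0]])

```text
clock: 7.0
eef_pos: [626.8, 6.2, 140.5]
eef_rot: [-3.141, 0.0, 1.57]
wrist_force: [0.4, 0.0, -0.5]
finger_gap: 21.4
finger_force: 20.0
```

```bash
python3 - <<'E'
from m import *
c=eyes.camera('wrist'); print(pads(c)); cv2.imwrite('pics/w2.png',c['img'])
E
```

```text
[(11.7, 628.7, 40.4, 47.8), (79.9, 628.8, 46.3, 46.5)]
```

View pics/w2.png

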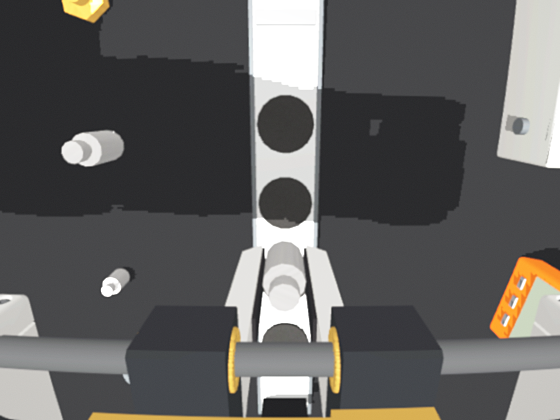

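The wrist view shows c held upright. Pad4 is at (285,125) and pad3 at (285,202), partly hidden; wrist and top agree to 2 mm. I'll nudge slightly, lower and release.

>>> arm_command(plan=[[-1,0.002,0.001,0.02,0],[-1,0,0,0.025,0],[-1,0,0,0.025,0],[-1,0,0,0.02,0],[-1,0,0,0.01,0],[-1,0,0,0.007,0],[-1,0,0,0.005,0],[-1,0,0,0.0025,0],[-1,0,0,0.001,0],[-1,0,0,0,0],[-0.3,0,0,0,0],[0.2,0,0,0,0],[0.5,0,0,0,0],[0.5,0,0,0,0],[0.5,0,0,0,0],[0.5,0,0,0,0]])

```text
clock: 9.05
eef_pos: [628.1, 9.0, 24.9]
eef_rot: [-3.142, -0.0, 1.571]
wrist_force: [0.1, -0.4, 0.4]
finger_gap: 70.2
finger_force: 0.0
```

>>> arm_command(plan=[[0.5,0,0,-0.015,0],[1,0,0,-0.035,0],[1,0,0,-0.04,0],[1,0,0,-0.035,0],[1,-0.0125,-0.025,0,0],[1,-0.017,-0.034,0,0],[1,-0.017,-0.034,0,0],[1,-0.017,-0.034,0,0],[1,-0.012,-0.025,0,0],[1,-0.01,-0.02,0,0],[1,0,0,0,0],[1,0,0,0.03,0],[1,0,0,0.035,0],[1,0,0,0.035,0],[1,0,0,0.025,0],[1,0,0,0.012,0],[1,0,0,0.006,0],[1,0,0,0.003,0],[1,0,0,0,0]])

```text
clock: 11.42
eef_pos: [456.5, -76.5, 4.4]
eef_rot: [3.141, 0.0, 1.571]
wrist_force: [-0.7, 0.9, 0.3]
finger_gap: 93.9
finger_force: 0.0
```

>>> arm_command(plan=[[-1,0,0,0,0],[-1,0,0,0,0],[-1,0,0,0,0],[-1,0,0,0,0],[-1,0,0,0,0],[-1,0,0,0,0],[-1,0,0,0,0],[-1,0,0,0,0],[-1,0,0,0,0],[-1,0,0,0,0]], newtons=15)

```text
clock: 12.68
eef_pos: [456.1, -76.5, 4.0]
eef_rot: [3.142, 0.0, 1.571]
wrist_force: [-0.4, -0.2, -0.2]
finger_gap: 17.2
finger_force: 15.0
```

>>> arm_command(plan=[[-1,0,0,-0.005,0],[-1,0,0,-0.02,0],[-1,0,0,-0.035,0],[-1,0,0,-0.035,0],[-1,0,0,-0.025,0],[-1,0,0,-0.016,0],[-1,0.0155,0.018,0,0],[-1,0.025,0.028,0,0],[-1,0.025,0.028,0,0],[-1,0.025,0.028,0,0],[-1,0.025,0.028,0,0],[-1,0.025,0.028,0,0],[-1,0.015,0.014,0,0],[-1,0,0,0,0],[-1,0,0,0,0]])

```text
clock: 14.55
eef_pos: [627.5, 78.4, 139.6]
eef_rot: [-3.141, 0.0, 1.571]
wrist_force: [-0.1, -0.8, -0.6]
finger_gap: 17.4
finger_force: 15.0
```

```bash
python3 - <<'E'
from m import *
c=eyes.camera('wrist'); cv2.imwrite('pics/w3.png',c['img'])
c=eyes.camera('scene'); print(*blobs(c,lo=22,box=(560,700,-120,160)),sep='\n')
E
```

```text
(array([320.7, 226.4]), np.int32(244), 'ztop', np.float64(66.0), 'topc', array([630. ,   6.7]), 'all', array([630.7,   5.3]))
```

View pics/w3.png

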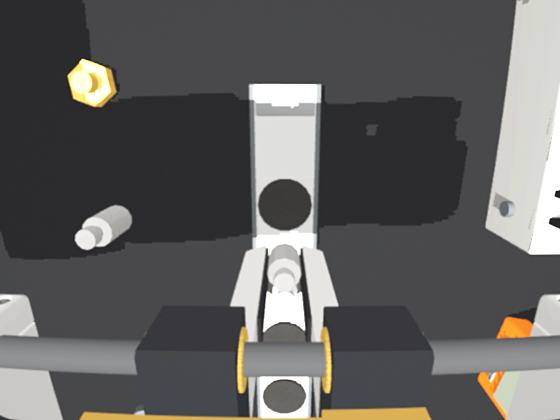

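The wrist view shows d held with pad4 at (285,204), placed as pad3 was before. The scene view gives c's top at 66 mm, so it is standing on pad3. I'll lower d.

>>> arm_command(plan=[[-1,0,0,0.02,0],[-1,0,0,0.025,0],[-1,0,0,0.025,0],[-1,0,0,0.02,0],[-1,0,0,0.01,0],[-1,0,0,0.007,0],[-1,0,0,0.005,0],[-1,0,0,0.003,0],[-1,0,0,0.0015,0],[-1,0,0,0,0],[-0.3,0,0,0,0],[0.2,0,0,0,0],[0.5,0,0,0,0],[0.5,0,0,0,0],[0.5,0,0,0,0]])

```text
clock: 16.52
eef_pos: [628.1, 79.0, 23.4]
eef_rot: [-3.142, 0.0, 1.571]
wrist_force: [-0.4, 0.4, 0.5]
finger_gap: 64.2
finger_force: 0.0
```

>>> arm_command(plan=[[0.5,0,0,-0.015,0],[1,0,0,-0.035,0],[1,0,0,-0.04,0],[1,0,0,-0.04,0],[1,-0.003,-0.025,0,0],[1,-0.004,-0.03,0,0],[1,-0.004,-0.035,0,0],[1,-0.004,-0.035,0,0],[1,-0.003,-0.026,0,0],[1,-0.0015,-0.015,0,0],[1,0,0,0,0],[1,0,0,0.03,0],[1,0,0,0.04,0],[1,0,0,0.035,0],[1,0,0,0.02,0],[1,0,0,0.012,0],[1,0,0,0.006,0],[1,0,0,0,0]])

```text
clock: 18.77
eef_pos: [462.5, 59.5, 10.7]
eef_rot: [3.141, -0.0, 1.571]
wrist_force: [0.2, 1.1, 0.7]
finger_gap: 93.8
finger_force: 0.0
```

>>> arm_command(plan=[[-1,0,0,0,0],[-1,0,0,0,0],[-1,0,0,0,0],[-1,0,0,0,0],[-1,0,0,0,0],[-1,0,0,0,0],[-1,0,0,0,0],[-1,0,0,0,0],[-1,0,0,0,0]], newtons=25)

```text
clock: 19.9
eef_pos: [462.1, 59.5, 10.4]
eef_rot: [-3.141, 0.0, 1.571]
wrist_force: [-0.6, 0.1, 1.0]
finger_gap: 27.3
finger_force: 25.0
```

>>> arm_command(plan=[[-1,0,0,-0.005,0],[-1,0,0,-0.02,0],[-1,0,0,-0.035,0],[-1,0,0,-0.035,0],[-1,0,0,-0.03,0],[-1,0,0,-0.02,0],[-1,-0.013,0.016,0,0],[-1,-0.02,0.026,0,0],[-1,-0.02,0.026,0,0],[-1,-0.02,0.026,0,0],[-1,-0.02,0.026,0,0],[-1,-0.02,0.026,0,0],[-1,-0.0165,0.02,0,0],[-1,0,0,0,0],[-1,0,0,0,0]])

```text
clock: 21.78
eef_pos: [627.6, -69.6, 155.3]
eef_rot: [-3.141, -0.0, 1.571]
wrist_force: [-0.7, 0.6, -1.7]
finger_gap: 28.1
finger_force: 25.0
```

>>> arm_command(plan=[[-1,0,0,0.02,0],[-1,0,0,0.025,0],[-1,0,0,0.03,0],[-1,0,0,0.02,0],[-1,0,0,0.012,0],[-1,0,0,0.008,0],[-1,0,0,0.005,0],[-1,0,0,0.004,0],[-1,0,0,0.0015,0],[-1,0,0,0,0],[-0.2,0,0,0,0],[0.2,0,0,0,0],[0.5,0,0,0,0],[0.5,0,0,0,0],[0.5,0,0,0,0]])

```text
clock: 23.65
eef_pos: [628.2, -70.0, 30.0]
eef_rot: [3.142, -0.0, 1.571]
wrist_force: [-0.2, -0.2, 0.9]
finger_gap: 70.3
finger_force: 0.0
```

>>> arm_command(plan=[[0.5,0,0,-0.015,0],[1,0,0,-0.035,0],[1,0,0,-0.05,0],[1,0,0,-0.05,0],[1,0.0275,-0.0135,0,0],[1,0.037,-0.0182,0,0],[1,0.037,-0.0182,0,0],[1,0.037,-0.0182,0,0],[1,0.037,-0.0182,0,0],[1,0.037,-0.0182,0,0],[1,0.037,-0.0182,0,0],[1,0.037,-0.0182,0,0],[1,0.037,-0.0182,0,0],[1,0.037,-0.0182,0,0],[1,0.025,-0.0115,0,0],[1,0.012,-0.0062,0,0],[1,0,0,0,0],[1,0,0,0,0]])

```text
clock: 25.9
eef_pos: [433.6, 326.8, 180.1]
eef_rot: [3.141, 0.0, 1.57]
wrist_force: [-0.2, 0.4, -0.4]
finger_gap: 93.7
finger_force: 0.0
```

```bash
python3 - <<'E'
from m import *
for n in ('wrist','scene','top'):
    c=eyes.camera(n); cv2.imwrite(f'pics/{n}4.png',c['img']);print(n)
    print(*blobs(c,lo=22,box=(400,700,-120,400)),sep='\n')
E
```

```text
wrist
(array([414.4, 184.8]), np.int32(1396), 'ztop', np.float64(25.6), 'topc', array([566.7, 339.6]), 'all', array([566.7, 339.6]))
(array([282.9, 198.4]), np.int32(1463), 'ztop', np.float64(80.0), 'topc', array([433.6, 330.8]), 'all', array([433.5, 331.6]))
(array([303.6, 315.1]), np.int32(180), 'ztop', np.float64(24.3), 'topc', array([456.5, 189.1]), 'all', array([456.5, 189.1]))
scene
(array([337.8, 142.7]), np.int32(281), 'ztop', np.float64(78.8), 'topc', array([433.5, 327.2]), 'all', array([435.9, 326.9]))
(array([379.9, 167.1]), np.int32(109), 'ztop', np.float64(26.4), 'topc', array([566.2, 335. ]), 'all', array([566.2, 335. ]))
(array([309.9, 172. ]), np.int32(27), 'ztop', np.float64(25.0), 'topc', array([459.2, 186.7]), 'all', array([459.2, 186.7]))
(array([342.8, 214. ]), np.int32(125), 'ztop', np.float64(51.9), 'topc', array([630.7,  78.3]), 'all', array([630.9,  78.1]))
(array([320.8, 226.3]), np.int32(244), 'ztop', np.float64(65.9), 'topc', array([630.1,   6.9]), 'all', array([630.7,   6.2]))
(array([293.7, 242.3]), np.int32(457), 'ztop', np.float64(80.0), 'topc', array([630.4, -70.3]), 'all', array([629.6, -71.3]))
top
(array([272.9, 180.7]), np.int32(83), 'ztop', np.float64(66.5), 'topc', array([627.9,   8. ]), 'all', array([632.1,   8.9]))
(array([304.9, 181. ]), np.int32(146), 'ztop', np.float64(80.0), 'topc', array([628.5, -69.1]), 'all', array([628. , -68.6]))
(array([243.8, 180.9]), np.int32(54), 'ztop', np.float64(52.1), 'topc', array([628.6,  79.8]), 'all', array([627.7,  80.4]))
(array([139.7, 204.9]), np.int32(208), 'ztop', np.float64(26.7), 'topc', array([565.9, 338.1]), 'all', array([565.9, 338.1]))
(array([198.3, 251.2]), np.int32(35), 'ztop', np.float64(25.6), 'topc', array([455.8, 186.5]), 'all', array([455.8, 186.5]))
(array([136.1, 259.7]), np.int32(284), 'ztop', np.float64(80.5), 'topc', array([431.5, 328.1]), 'all', array([432.6, 327.8]))
```

View pics/scene4.png

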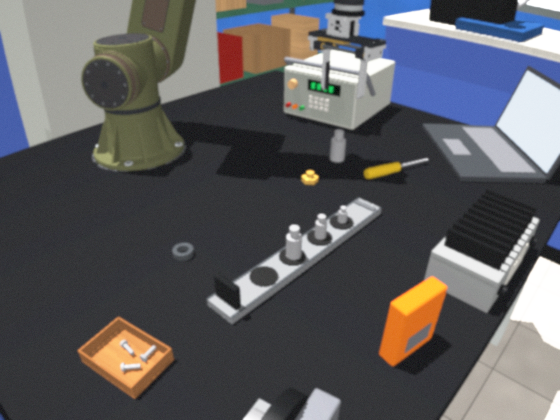

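The scene view shows b at (294,242), c at (321,226) and d at (343,214), all upright on their pads, with pad1 at (264,276) still empty. Mass a at (338,145) is under the open gripper. I'll pick it up.

>>> arm_command(plan=[[1,0.001,0,0.03,0],[1,0,0,0.035,0],[1,0,0,0.035,0],[1,0,0,0.03,0],[1,0,0,0.02,0],[1,0,0,0.01,0],[1,0,0,0,0],[-1,0,0,0,0],[-1,0,0,0,0],[-1,0,0,0,0],[-1,0,0,0,0],[-1,0,0,0,0],[-1,0,0,0,0],[-1,0,0,0,0],[-1,0,0,0,0]], newtons=45)

```text
clock: 27.92
eef_pos: [433.2, 328.5, 20.0]
eef_rot: [3.142, -0.0, 1.571]
wrist_force: [1.3, 0.4, -0.2]
finger_gap: 37.5
finger_force: 45.0
```

>>> arm_command(plan=[[-1,0,0,-0.005,0],[-1,0,0,-0.02,0],[-1,0,0,-0.03,0],[-1,0,0,-0.03,0],[-1,0,0,-0.03,0],[-1,0,0,-0.025,0],[-1,0,0,-0.01,0],[-1,0,0,0,0]])

```text
clock: 28.92
eef_pos: [433.0, 328.5, 169.8]
eef_rot: [-3.142, 0.0, 1.571]
wrist_force: [0.4, -0.1, -5.9]
finger_gap: 37.4
finger_force: 45.0
```

>>> arm_command(plan=[[-1,-0.01,0.004,0,0],[-1,-0.02,0.008,0,0],[-1,-0.03,0.0125,0,0],[-1,-0.03,0.0125,0,0],[-1,-0.03,0.0125,0,0],[-1,-0.03,0.0125,0,0],[-1,-0.03,0.0125,0,0],[-1,-0.03,0.0125,0,0],[-1,-0.03,0.0125,0,0],[-1,-0.03,0.0125,0,0],[-1,-0.03,0.0125,0,0],[-1,-0.03,0.0125,0,0],[-1,-0.03,0.0125,0,0],[-1,-0.03,0.0125,0,0],[-1,-0.03,0.0125,0,0],[-1,-0.025,0.01,0,0],[-1,-0.0165,0.007,0,0],[-1,-0.01,0.0035,0,0],[-1,0,0,0,0],[-1,0,0,0,0]])

```text
clock: 31.42
eef_pos: [628.0, -142.3, 169.9]
eef_rot: [-3.141, -0.0, 1.571]
wrist_force: [-0.4, -0.0, -5.5]
finger_gap: 37.5
finger_force: 45.0
```

>>> arm_command(plan=[[-1,0,0,0.02,0],[-1,0,0,0.03,0],[-1,0,0,0.03,0],[-1,0,0,0.02,0],[-1,0,0,0.012,0],[-1,0,0,0.008,0],[-1,0,0,0.005,0],[-1,0,0,0.004,0],[-1,0,0,0.0015,0],[-1,0,0,0,0],[0,0,0,0,0],[0.3,0,0,0,0],[0.6,0,0,0,0],[0.6,0,0,0,0],[0.6,0,0,0,0]])

```text
clock: 33.3
eef_pos: [628.2, -143.0, 39.5]
eef_rot: [3.141, 0.0, 1.571]
wrist_force: [-0.7, 0.5, -0.4]
finger_gap: 74.9
finger_force: 0.0
```

>>> arm_command(plan=[[0.6,0,0,-0.015,0],[0.6,0,0,-0.035,0],[0.6,0,0,-0.05,0],[0.6,0,0,-0.05,0],[0.6,-0.02,-0.03,0,0],[0.6,-0.02,-0.03,0,0],[0.6,-0.02,-0.03,0,0],[0.6,-0.02,-0.03,0,0],[0.6,-0.02,-0.03,0,0],[0.6,0,0,0,0],[0.6,0,0,0,0]])

```text
clock: 34.67
eef_pos: [478.6, -242.9, 190.3]
eef_rot: [3.14, 0.001, 1.571]
wrist_force: [-0.6, 0.2, 0.5]
finger_gap: 75.3
finger_force: 0.0
```

```bash
python3 - <<'E'
from m import *
for n in ('scene','top'):
    c=eyes.camera(n); cv2.imwrite(f'pics/{n}5.png',c['img']);print(n)
    print(*blobs(c,lo=30,box=(560,700,-180,120)),sep='\n')
E
```

```text
scene
(array([343. , 212.3]), np.int32(95), 'ztop', np.float64(51.8), 'topc', array([630.8,  78.8]), 'all', array([630.2,  78.5]))
(array([321. , 224.5]), np.int32(203), 'ztop', np.float64(65.8), 'topc', array([630. ,   8.5]), 'all', array([630.4,   6.3]))
(array([293.7, 240.5]), np.int32(404), 'ztop', np.float64(79.9), 'topc', array([630.1, -70.1]), 'all', array([630.3, -71.4]))
(array([265. , 255.9]), np.int32(859), 'ztop', np.float64(98.9), 'topc', array([ 629.7, -143. ]), 'all', array([ 630.2, -144.1]))
top
(array([335.5, 180.4]), np.int32(263), 'ztop', np.float64(99.7), 'topc', array([ 627.3, -141.5]), 'all', array([ 628.2, -141.2]))
(array([305.1, 180.6]), np.int32(134), 'ztop', np.float64(80.7), 'topc', array([628., -69.]), 'all', array([627.7, -68.4]))
(array([243.8, 180.5]), np.int32(49), 'ztop', np.float64(52.0), 'topc', array([628.5,  79.8]), 'all', array([627.9,  80.4]))
(array([272.9, 180.5]), np.int32(78), 'ztop', np.float64(65.9), 'topc', array([627.8,   8. ]), 'all', array([627.6,   8.9]))
```

View pics/scene5.png

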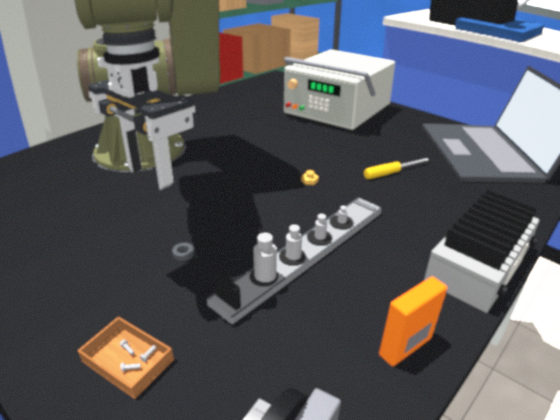

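The scene view shows all four masses upright and in order from the stop at (228,290): a (265,258), b (294,242), c (321,226), d (343,214). Both cameras put each one within about 4 mm of its pad's centre, so I'm handing in.

```bash
python3 -c "
from h import *
print(ticket.sign_off())"
```

```text
the job is handed in; nothing more can be done
None
```

The four masses are standing upright on the pads in order of falling size from the end stop (a, b, c, d on pads 1 to 4), each within about 4 mm of its pad's centre by both cameras; I handed the job in at about 35 s on the robot's clock, and sign-off returned no verdict.

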